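Tip the probe out of its tube and lay it in the tray

TASK

On the biology bench, tip the blue tube on its stand mouth-down until the yellow-handled probe slides out against the lip, then take the probe by the exposed end of its handle, draw it out and lay it flat in the empty blue tray. Leave the red tube as it is, and do not drop the probe.

Things in the scene. Friction and masses are not known exactly. Their poses are not given: they have to be found in the camera images.
- blue_tube: Hexagonal tube, blue bands, 34 mm wide, level on a pivot (origin), 160 mm up. x along it to the mouth, z up. Closed end x -105, mouth +75 mm. Pad on top, 24 x 34 mm, centre x +57, top z +22.5: pressed down (5 N) it tips about +y up to a stop at 0.52 rad; it stays put. Below the mouth a V tongue, 14 mm wide, runs to a lip at x +137. Probe axis z -7 in the tube, -8 on the tongue.
- yellow_probe: Probe, 50 g: yellow handle 16 mm thick, 95 long; needle 55 at its rear. Origin mid-handle (balance point); x to the free end at +47.5 mm, as the tube's x. Starts inside, 7 to 20 mm short of the mouth. Tube tipped over 0.35 rad: slides to the lip by itself, 62 mm of handle exposed, sides free for fingers. The lip hides its lowest 5 mm: raise it 7 to 10 mm (13 mm play in the tube), draw along x.
- blue_tray: Empty blue plastic tray, fixed, 220 mm (x) by 300 mm (y) outside, 32 mm high, walls and floor 5 mm thick. Origin at the centre of its underside, x and y along its sides, z up. The red tray and the metal pan are not it.
- red_tube: The other tube: built exactly like the blue one, but with red bands, pad and tongue and a black-handled probe inside; to be left as it is. Origin and axes as for the blue tube. The two tubes swap places from start to start.

How it is judged:
By the outcome, as a careful person would: the job done as asked, in the order asked, and still so for the second after the job is handed in, with the robot touching nothing.
It also fails if it takes over 51 s, if anything falls off the work surface, if the arm or the gripper's body presses on something with over 40 N, if the wrist force passes 120 N, or if a joint passes its speed limit or range.

ROBOT

A 6-joint arm with a two-finger parallel gripper is mounted at the origin on the work surface. World frame = base frame: x ahead of the robot, y to its left, z up, the work surface at z = 0. Lengths are in m, angles in rad, forces in N, time in s.
With the tool pointing down it reaches from about 0.275 to 0.775 m from the base axis. Payload 14.6 kg.
Tool frame: the origin (TCP) lies midway between the tips of the shut fingers; the grasp point (between the pads) lies ctrl.grasp_offset behind it (ctrl.grasp_offset is the distance from the TCP to the grasp point, in m); z points along the fingers, y is the line along which they close (so a half turn about z gives the same grasp; the last joint's range is limited). The gripper opens to 85 mm and grips with 20 to 120 N. Pads are 22 mm wide; open, the fingers measure 114 mm over their backs; the gripper's body (76 mm by 85 mm) begins 54 mm behind the grasp point. The pads swing forward as they close: fully open they stand 13 mm farther back than shut.
Start: joints at [1.191, 0.263, -0.048, 1.259, 0, 1.415], TCP at [0.117, 0.512, 0.231] pointing down, gripper open.
Joint ranges: [-2.65, 2.65], [-0.89, 1.7], [-1.18, 1.37], [-2.13, 2.11], [-1.35, 1.29], [-3.14, 3.14]. Speed limits (rad/s): [1.89, 1.89, 2.57, 2.79, 3.14, 3.14].

INTERFACE

Orientations are given as a rotation vector (axis times angle).
In Python, from rig import ctrl gives the robot as it stands.
- The arm moves only by the shell command python3 nudge.py 'ROWS' [FORCE]. ROWS is a JSON list of rows, 1 to 12 of them, each an object with the fields jaw (the opening from 0.0 (shut) to 1.0 (fully open)), tx, ty, tz (the shift in m), yaw (a turn about the tool's z in rad); a field left out counts as zero (the opening has to be given); each row shifts and turns the commanded pose from where the row before left it, along the tool's axes as they then stand; what a row does not reach is not made up. A row lasts 1/10 s, in which the tool goes at most 0.05 m and 0.15 rad, less where a joint would pass 70% of its speed; a pose out of reach is approached as far as the arm can. The fingers move at their own pace and stop on an object; FORCE is the grip in N (left out, the last holds). Time passes only in rows, so rows that do not move let the fingers close. It prints the time, the measured TCP pose, the force, the opening and the grip force at its end. Input that does not fit is refused with a message, and nothing moves.
- ctrl.get_obs(): the state, without advancing time (a new reading comes with each control period).
- ctrl.get_image(name): name is "side" or "top"; returns a dict with "img" (480x640x3 uint8, blue, green, red), "fx", "fy", "cx", "cy" (pixels), "k1" (the pictures are not rectified: a ray, as slopes to the right and down, at radius r is drawn at 1 + k1 r^2 times it, then the intrinsics apply), "eye" and "attitude" of the camera in the world. Camera axes: x right, y down, z forward; pixel columns grow to the right and rows downward; lengths in m; the calibration is good to about 2 mm. A picture is of the moment at which its call begins. There is no depth.
- ctrl.close_job(): hands the job in; it is judged then, once.
The state is a dict: "clock": time; "joint_pos": joint angles; "dq": joint speeds; "effort": joint torques, N m; "tcp_pos": TCP position; "tool_rot": TCP orientation; "ft_force": force on the tool from outside, world axes, zero at the start; "moment": the same for the moment, N m; "gripper_width": opening from 0.0 (shut) to 1.0 (fully open); "gripper_force": force on a finger pad.
Only numpy, scipy, OpenCV 4.12 (cv2) and the standard library are available. Lean on these libraries where they do the work, as an engineer would, in place of code of your own. Each camera call takes 0.05 s, during which the arm holds its last target. There are 200 camera calls.

## Working session

There is one attempt and no reset: what is moved stays moved. The work goes in short steps, Python scripts to look and compute and a shell command to move; the robot and the scene stay as the last step left them, time stands still between calls to the robot, and variables do not carry over. Pictures are saved under pics/ and viewed, at most 10 in all, crops included, and the job is handed in when it is done.

```bash
ls; mkdir -p pics; python3 - <<'E'
from rig import ctrl
import cv2
for n in("side","top"):
    d=ctrl.get_image(n); cv2.imwrite(f"pics/{n}0.png",d["img"]); print({k:v for k,v in d.items() if k!="img"})
o=ctrl.get_obs(); print(o, ctrl.grasp_offset)
E
```

```text
nudge.py
pics
rig.py
{'fx': 530.4676808100804, 'fy': 530.4676808100804, 'cx': 319.1967065206669, 'cy': 234.90282845833372, 'k1': -0.044409145879374404, 'eye': array([ 0.39759115, -0.66962428,  0.84701502]), 'attitude': array([-2.38196563,  0.25989932, -0.10330764])}
{'fx': 471.166341661357, 'fy': 471.166341661357, 'cx': 313.94932974455224, 'cy': 245.56378836103005, 'k1': -0.0263608678447175, 'eye': array([ 0.36054433, -0.04545956,  1.09353109]), 'attitude': array([-2.13111149,  2.10371161, -0.20325556])}
{'clock': 0.1, 'joint_pos': array([ 1.19066586e+00,  2.63504769e-01, -4.88772141e-02,  1.25939046e+00,
        2.27278058e-05,  1.41549588e+00]), 'dq': array([-0.0007118 ,  0.00011113,  0.00056641,  0.00136411, -0.00034779,
        0.00024846]), 'effort': array([ 2.14268162e-03, -6.38577890e+01,  3.85065329e+01,  9.99179174e-03,
       -2.23583856e-04, -4.29938837e-06]), 'tcp_pos': array([0.11695171, 0.51155917, 0.23085642]), 'tool_rot': array([-3.52387374e-01, -3.12148448e+00,  1.46908763e-03]), 'ft_force': array([ 0.31881568,  0.04458705, -0.40465111]), 'moment': array([ 0.03059414, -0.01159673,  0.05882892]), 'gripper_force': 0.0, 'gripper_width': 0.9995644991401889} 0.0187
```
View pics/side0.png

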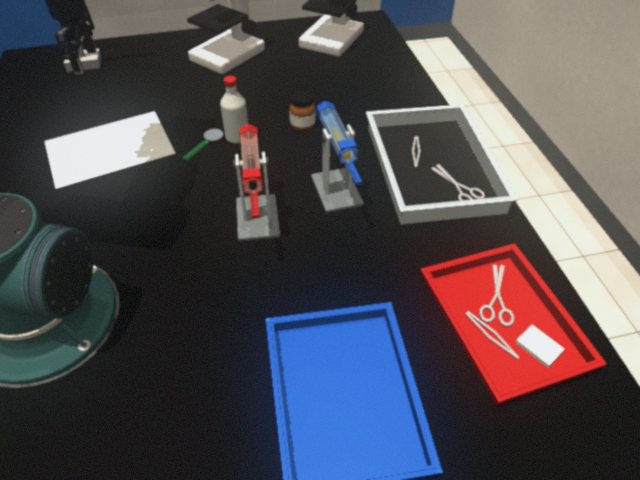

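View pics/top0.png

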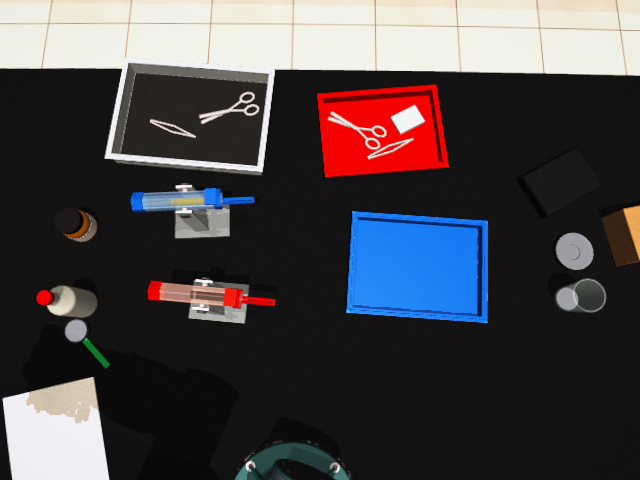

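The side view shows the blue tube at about (340,135), mouth toward the camera, with its tongue ending near (360,182). The top view shows it at (135..255, 200), mouth to the right (-y). The empty blue tray is centred near (418,267) in the top view. Next I'll enlarge these areas.

```bash
python3 - <<'E'
import cv2,numpy as np
t=cv2.imread("pics/top0.png");s=cv2.imread("pics/side0.png")
def g(i,x,y,w,h,k):
    c=cv2.resize(i[y:y+h,x:x+w],None,fx=k,fy=k,interpolation=cv2.INTER_CUBIC)
    for a in range(0,w,10):
        cv2.line(c,(a*k,0),(a*k,6 if a%50 else 14),(255,255,255),1)
        if a%20==0: cv2.putText(c,str(x+a),(a*k,24),0,.4,(0,255,255),1)
    for b in range(0,h,10):
        cv2.line(c,(0,b*k),(6,b*k),(255,255,255),1); cv2.putText(c,str(y+b),(8,b*k+4),0,.35,(0,255,255),1)
    return c
cv2.imwrite("pics/c_top.png",g(t,120,170,150,80,5))
cv2.imwrite("pics/c_side.png",g(s,290,90,100,90+30,5))
E
```

View pics/c_top.png

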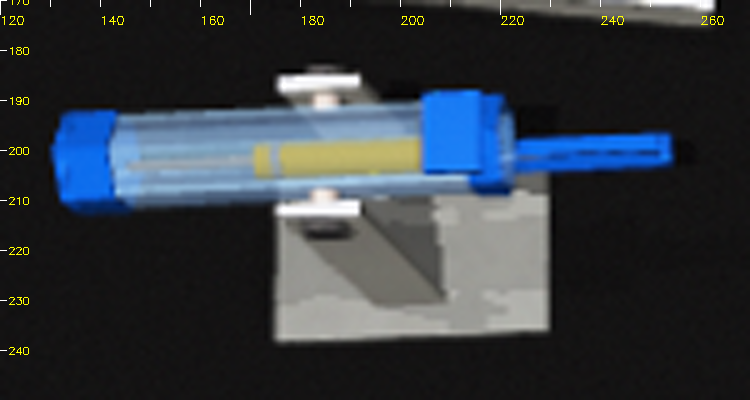

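View pics/c_side.png

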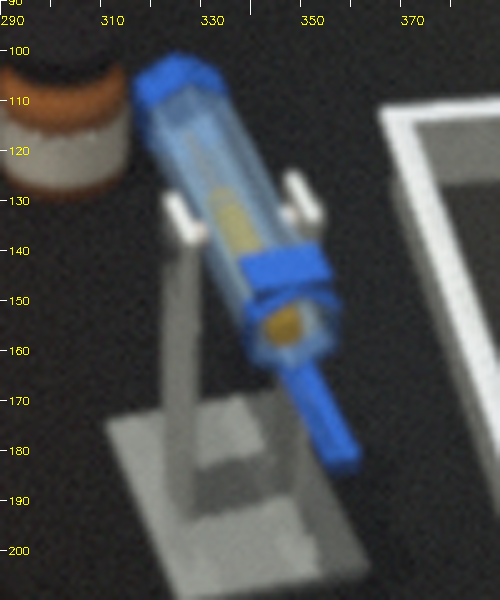

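The pad's top corners in the top view are about (204,188), (217,188), (216,204) and (204,204). In the side view they are (338,142), (353,139), (356,146) and (341,148). The tongue tip is at (253,200) in the top view and (359,180) in the side view.

```bash
cat > h.py <<'E'
import numpy as np,cv2
from rig import ctrl
from scipy.spatial.transform import Rotation as R
from scipy.optimize import least_squares
CAL={"side":dict(f=530.4677,c=(319.1967,234.9028),k=-0.044409,e=[0.39759115,-0.66962428,0.84701502],a=[-2.38196563,0.25989932,-0.10330764]),
"top":dict(f=471.16634,c=(313.94933,245.56379),k=-0.026361,e=[0.36054433,-0.04545956,1.09353109],a=[-2.13111149,2.10371161,-0.20325556])}
def proj(n,P):
    c=CAL[n]; q=(np.atleast_2d(P)-c["e"])@R.from_rotvec(c["a"]).as_matrix(); s=q[:,:2]/q[:,2:]
    return s*(1+c["k"]*(s**2).sum(1,keepdims=True))*c["f"]+c["c"]
def ray(n,uv):
    c=CAL[n]; d=(np.array(uv,float)-c["c"])/c["f"]; s=d.copy()
    for _ in range(5): s=d/(1+c["k"]*(s@s))
    return np.array(c["e"]),R.from_rotvec(c["a"]).apply([*s,1])
def tri(us,ut):
    f=lambda p:np.r_[proj("side",p)[0]-us,proj("top",p)[0]-ut]
    r=least_squares(f,[.4,.2,.1]); return r.x,np.abs(r.fun).max()
def onz(n,uv,z):
    e,d=ray(n,uv); return e+d*(z-e[2])/d[2]
def world(t,pts,tip=0):  # t=x,y,z,yaw
    return R.from_euler("z",t[3]).apply(R.from_euler("y",tip).apply(np.array(pts,float)))+t[:3]
E
python3 - <<'E'
from h import *
M=np.array([(45,17,22.5),(45,-17,22.5),(69,17,22.5),(69,-17,22.5),(137,0,-11)])/1e3
T=np.array([(204.3,188),(204,204.3),(217,188.3),(216,204.3),(253.5,200)])
S=np.array([(353,139),(338,142),(356,146),(341,148.5),(359,180)])
f=lambda t:np.r_[(proj("top",world(t,M))-T).ravel(),(proj("side",world(t,M))-S).ravel()]
r=least_squares(f,[.45,.25,.16,-1.57],loss="soft_l1"); print("tube",r.x.round(4)); print(f(r.x).reshape(-1,2).round(1).tolist())
for a,b in(((347,143.7),(210.3,196.2)),((359,180),(253.5,200))): print(tri(a,b))
C=np.array([(353,212),(488,220),(488,322),(347,314)])
for c in C: print("tray",onz("top",c,.032).round(4))
for c in((266,319),(391,303),(441,472)): print("trayS",onz("side",c,.032).round(4))
E
```

```text
tube [ 0.6381  0.2261  0.1586 -1.524 ]
[[0.5, -0.2], [0.5, -0.4], [-0.4, -0.9], [0.4, -0.8], [-1.2, -0.9], [-0.4, 0.1], [-1.2, -0.3], [0.2, -0.0], [-0.8, 0.2], [-1.3, 1.3]]
(array([0.64096186, 0.16976176, 0.18047394]), np.float64(0.5664366283170921))
(array([0.64358884, 0.08575044, 0.15325399]), np.float64(1.238144355581369))
tray [ 0.6509 -0.1303  0.032 ]
tray [ 0.6359 -0.4447  0.032 ]
tray [ 0.401  -0.4312  0.032 ]
tray [ 0.4152 -0.1162  0.032 ]
trayS [ 0.4213 -0.1154  0.032 ]
trayS [ 0.6556 -0.1305  0.032 ]
trayS [ 0.635  -0.4423  0.032 ]
```

Tube pose is roughly (0.638, 0.226, 0.159) with yaw -1.524. Triangulation puts the pad at z 0.1805, against 0.181 expected, and the reach there is 0.66 m, so both checks pass. The tray centre is about (0.527, -0.281) with yaw -0.055. First I rise, shut the fingers and turn so the closing axis lies across the tube.

```bash
python3 nudge.py '[{"jaw":0,"tz":-0.04,"yaw":0.14},{"jaw":0,"tz":-0.04,"yaw":0.145},{"jaw":0,"yaw":0.145},{"jaw":0,"yaw":0.145},{"jaw":0,"yaw":0.145},{"jaw":0,"yaw":0.145},{"jaw":0,"yaw":0.145},{"jaw":0,"yaw":0.145},{"jaw":0,"yaw":0.145},{"jaw":0}]' 20
cat > rel.py <<'E'
import sys
from h import *
o=ctrl.get_obs(); T=R.from_rotvec(o["tool_rot"]); g=np.array([float(a) for a in sys.argv[1:4]])
ty=T.apply([0,1,0]); print("clock",o["clock"],"tcp",o["tcp_pos"].round(4),"tool y yaw",np.arctan2(ty[1],ty[0]).round(4),"delta tool",T.inv().apply(g-o["tcp_pos"]).round(4),"F",o["ft_force"].round(1),"j",o["joint_pos"].round(2))
E
python3 rel.py 0.6405 0.169 0.25
```

```text
clock: 1.1
tcp_pos: [0.117, 0.5117, 0.311]
tool_rot: [2.172, 2.269, -0.001]
ft_force: [0.1, -0.2, 0.4]
gripper_width: -0.0
gripper_force: 0.0
clock 1.1 tcp [0.117  0.5117 0.311 ] tool y yaw 0.0436 delta tool [-0.3652  0.5081  0.0611] F [ 0.1 -0.2  0.4] j [1.19 0.25 0.15 1.47 0.   2.72]
```

```bash
python3 nudge.py '[{"jaw":0,"tx":-0.022,"ty":0.032},{"jaw":0,"tx":-0.022,"ty":0.032},{"jaw":0,"tx":-0.022,"ty":0.032},{"jaw":0,"tx":-0.022,"ty":0.032},{"jaw":0,"tx":-0.022,"ty":0.032},{"jaw":0,"tx":-0.022,"ty":0.032},{"jaw":0,"tx":-0.022,"ty":0.032},{"jaw":0,"tx":-0.022,"ty":0.032},{"jaw":0,"tx":-0.022,"ty":0.032},{"jaw":0,"tx":-0.022,"ty":0.032},{"jaw":0,"tx":-0.022,"ty":0.032},{"jaw":0,"tx":-0.022,"ty":0.032}]' >/dev/null; python3 rel.py 0.6405 0.169 0.25
```

```text
clock 2.3 tcp [0.514  0.2646 0.3112] tool y yaw 0.0509 delta tool [-0.1019  0.1215  0.0611] F [ 0.3  0.4 -0.1] j [0.33 0.35 0.3  1.52 0.   1.85]
```

```bash
python3 nudge.py '[{"jaw":0,"tx":-0.025,"ty":0.03},{"jaw":0,"tx":-0.025,"ty":0.03},{"jaw":0,"tx":-0.025,"ty":0.03},{"jaw":0,"tx":-0.025,"ty":0.03},{"jaw":0},{"jaw":0,"tz":0.03},{"jaw":0,"tz":0.03},{"jaw":0}]' >/dev/null; python3 rel.py 0.6405 0.168 0.195; python3 - <<'E'
from h import *
i=[]
for n in("side","top"):
    d=ctrl.get_image(n)["img"]; i.append(d)
a=cv2.resize(i[0][60:210,290:390],None,fx=4,fy=4); b=cv2.resize(i[1][130:280,120:220],None,fx=4,fy=4)
cv2.imwrite("pics/press.png",np.hstack([a,b]))
E
```

```text
clock 3.1 tcp [0.6353 0.1714 0.2478] tool y yaw 0.0497 delta tool [-0.0036  0.0053  0.0528] F [-0.5 -0.5  0. ] j [0.14 0.51 0.38 1.45 0.   1.66]
```

View pics/press.png

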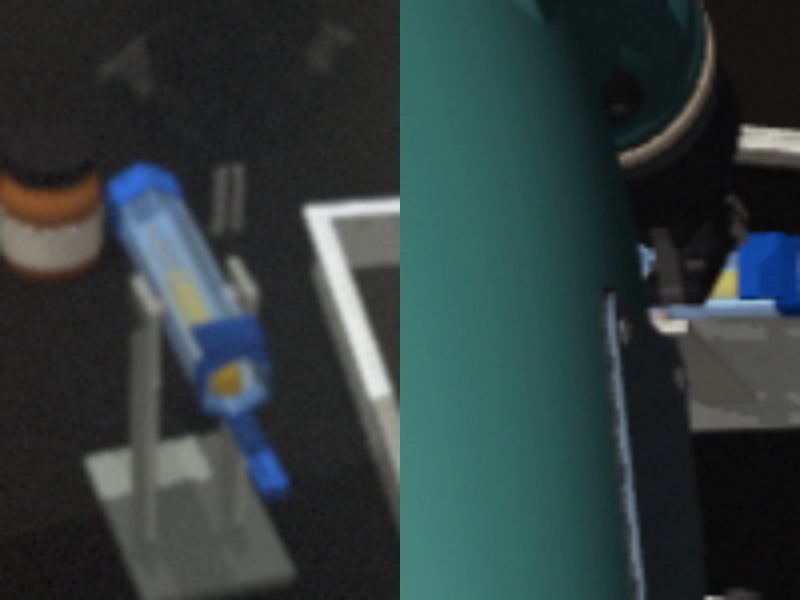

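The shut fingertips are at about (347,118) in the side view, above the pad at about (347,143). The yellow probe is visible inside the tube, and the path down is clear. I press down to about z 0.160, which gives a tip of about 0.43 rad.

```bash
python3 -c "
from h import *
print(proj('side',[.6353,.1714,.2478]))"
python3 nudge.py '[{"jaw":0,"tx":-0.007,"ty":0.005,"tz":0.03},{"jaw":0,"tz":0.02},{"jaw":0,"tz":0.01},{"jaw":0}]'
python3 nudge.py '[{"jaw":0,"tz":0.006},{"jaw":0,"tz":0.006},{"jaw":0,"tz":0.006},{"jaw":0,"tz":0.006},{"jaw":0,"tz":0.004},{"jaw":0},{"jaw":0}]'
python3 rel.py .6405 .164 .160
```

```text
[[344.74268806 116.0253198 ]]
clock: 3.6
tcp_pos: [0.6425, 0.1648, 0.1917]
tool_rot: [-2.169, -2.273, 0.0]
ft_force: [-0.2, 0.4, -0.2]
gripper_width: 0.003
gripper_force: 0.0
clock: 4.3
tcp_pos: [0.6427, 0.1646, 0.1636]
tool_rot: [2.169, 2.272, 0.001]
ft_force: [0.5, -1.3, 1.3]
gripper_width: -0.001
gripper_force: 1.0
clock 4.3 tcp [0.6427 0.1646 0.1636] tool y yaw 0.0461 delta tool [-0.0005 -0.0023  0.0036] F [ 0.5 -1.3  1.3] j [0.13 0.53 0.19 1.23 0.   1.65]
```

```bash
python3 nudge.py '[{"jaw":0,"tz":0.004},{"jaw":0},{"jaw":0},{"jaw":0}]'; python3 nudge.py '[{"jaw":0,"tz":-0.05},{"jaw":0,"tz":-0.05},{"jaw":0,"tx":0.05},{"jaw":0,"tx":0.05},{"jaw":0,"tx":0.05},{"jaw":0}]'
python3 - <<'E'
from h import *
s=ctrl.get_image("side")["img"];t=ctrl.get_image("top")["img"]
cv2.imwrite("pics/s1.png",s);cv2.imwrite("pics/t1.png",t)
a=cv2.resize(s[90:210,300:380],None,fx=5,fy=5,interpolation=2); b=cv2.resize(t[170:250,190:270],None,fx=5,fy=5,interpolation=2)
b=np.vstack([b,np.zeros((200,400,3),np.uint8)]);cv2.imwrite("pics/tip.png",np.hstack([a,b]))
E
```

```text
clock: 4.7
tcp_pos: [0.6426, 0.1647, 0.1594]
tool_rot: [-2.17, -2.272, -0.0]
ft_force: [0.5, -2.0, 2.0]
gripper_width: -0.005
gripper_force: 1.1
clock: 5.3
tcp_pos: [0.6342, 0.3201, 0.2582]
tool_rot: [-2.163, -2.276, 0.0]
ft_force: [-0.3, -0.3, -0.2]
gripper_width: -0.005
gripper_force: 0.0
```

View pics/tip.png

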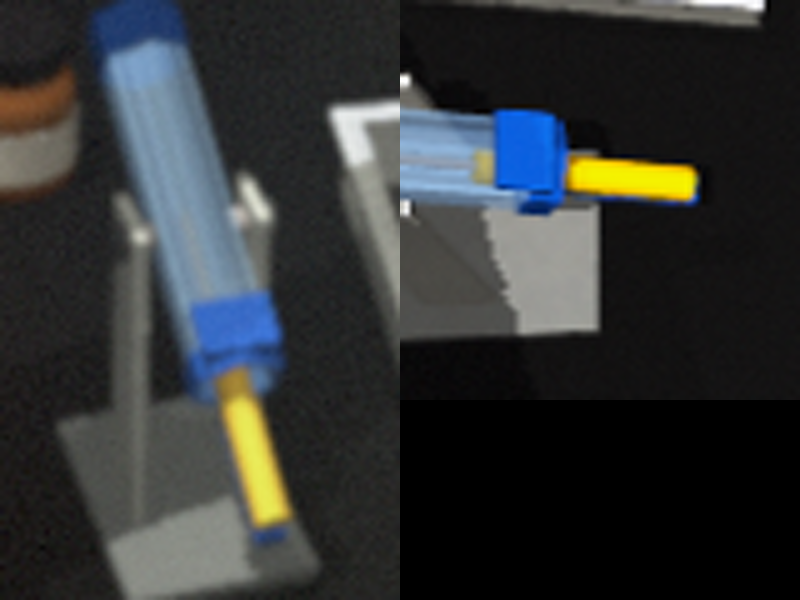

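The probe has slid out against the lip. Its free end is at about (249,206.7) in the top view and (353.8,194.5) in the side view. Next I fit the tip angle and handle axis.

```bash
python3 - <<'E'
from h import *
M=np.array([(45,17,22.5),(45,-17,22.5),(69,17,22.5),(69,-17,22.5),(137,0,-11)])/1e3
T=np.array([(204.3,188),(204,204.3),(217,188.3),(216,204.3),(253.5,200)])
S=np.array([(353,139),(338,142),(356,146),(341,148.5),(359,180)])
M2=np.array([(45,17,22.5),(45,-17,22.5),(69,17,22.5),(69,-17,22.5),(137,0,-2)])/1e3
T2=np.array([(209.4,192),(209.4,207.6),(221.4,192.6),(220.6,208.4),(249,206.6)])
S2=np.array([(353.6,149.4),(338.6,151),(355.4,158),(340,160),(353.8,194)])
def f(t): return np.concatenate([(proj(n,world(t,m,a))-u).ravel() for m,n,u,a in((M,"top",T,0),(M,"side",S,0),(M2,"top",T2,t[4]),(M2,"side",S2,t[4]))])
r=least_squares(f,[.64,.226,.16,-1.53,.43],loss="soft_l1");t=r.x;print(t.round(4));print(f(t).reshape(-1,2)[10:].round(1).tolist())
p,e=tri((353.8,194),(249,206.6));print("free end tri",p.round(4),e,"model",world(t,[.137,0,-.002],t[4]).round(4))
for x in(.089,.108,.112,.137):print(x,world(t,[x,0,-.008],t[4]).round(4))
# yellow centroid fits
for n in("side","top"):
    i=cv2.imread(f"pics/{n[0]}1.png").astype(int);m=(i[...,2]>150)&(i[...,1]>120)&(i[...,0]<90)
    k,l,s,c=cv2.connectedComponentsWithStats(m.astype(np.uint8))
    j=[q for q in range(1,k) if s[q,4]>60]
    for q in j:
        ys,xs=np.where(l==q);v=cv2.fitLine(np.c_[xs,ys].astype(np.float32),2,0,.01,.01).ravel();print(n,s[q],c[q].round(1),v.round(2), "axis proj", proj(n,[world(t,[x,0,-.006],t[4]) for x in(.085,.11,.137)]).round(1).tolist())
E
```

```text
[ 0.6384  0.2261  0.159  -1.5371  0.4239]
[[0.2, -1.1], [-0.2, -0.8], [-0.3, -0.5], [0.2, -0.6], [0.2, -0.5], [-0.8, -0.9], [-1.5, -0.0], [0.3, 0.6], [-0.2, 1.2], [0.1, 0.5]]
free end tri [0.6417 0.1022 0.102 ] 0.2704082604039968 model [0.6426 0.1021 0.1008]
0.089 [0.641  0.1483 0.1151]
0.108 [0.6416 0.131  0.1073]
0.112 [0.6417 0.1273 0.1056]
0.137 [0.6425 0.1046 0.0953]
side [345 165  13  30 199] [350.3 180.5] [2.7000e-01 9.6000e-01 3.5029e+02 1.8048e+02] axis proj [[347.5, 172.9], [350.4, 183.6], [353.6, 195.2]]
top [223 201  26   9 166] [235.9 205.2] [1.0000e+00 9.0000e-02 2.3595e+02 2.0524e+02] axis proj [[225.2, 204.3], [236.6, 205.4], [248.6, 206.6]]
top [624 206  16  54 390] [634.1 224.4] [1.2000e-01 9.9000e-01 6.3412e+02 2.2437e+02] axis proj [[225.2, 204.3], [236.6, 205.4], [248.6, 206.6]]
```

The fit is consistent: tip 0.424 rad, with the free end within 1.5 mm of the triangulated point. I'll take the handle at tube x 0.112, where the axis is at (0.6417, 0.1273, 0.1056), with the TCP about 9 mm below the axis.

```bash
python3 nudge.py '[{"jaw":0.6,"tx":-0.048,"yaw":0.014},{"jaw":0.6,"tx":-0.048},{"jaw":0.6,"tx":-0.048},{"jaw":0.6,"tx":-0.048},{"jaw":0.6},{"jaw":0.6}]'; python3 rel.py .6417 .1273 .165
```

```text
clock: 6.0
tcp_pos: [0.6423, 0.1204, 0.2596]
tool_rot: [-2.189, -2.253, -0.0]
ft_force: [-0.6, -0.2, -0.8]
gripper_width: 0.599
gripper_force: 0.0
clock 6.0 tcp [0.6423 0.1204 0.2596] tool y yaw 0.0286 delta tool [ 0.0069 -0.0004  0.0946] F [-0.6 -0.2 -0.8] j [0.06 0.49 0.39 1.47 0.   1.6 ]
```

```bash
python3 nudge.py '[{"jaw":0.6,"tx":0.007,"tz":0.032},{"jaw":0.6,"tz":0.032},{"jaw":0.6,"tz":0.03},{"jaw":0.6}]'; python3 rel.py .6417 .1273 .0966;python3 - <<'E'
from h import *
o=ctrl.get_obs();s=ctrl.get_image("side")["img"]
c=np.ascontiguousarray(cv2.resize(s[90:210,290:410],None,fx=5,fy=5,interpolation=2))
u=(proj("side",o["tcp_pos"])[0]-[290,90])*5;print(u)
cv2.imwrite("pics/above.png",c)
E
```

```text
clock: 6.4
tcp_pos: [0.6401, 0.1301, 0.1618]
tool_rot: [-2.182, -2.255, 0.007]
ft_force: [-0.8, -0.4, -0.1]
gripper_width: 0.603
gripper_force: 0.0
clock 6.4 tcp [0.6401 0.1301 0.1618] tool y yaw 0.0328 delta tool [-0.0029  0.0019  0.0652] F [-0.8 -0.4 -0.1] j [0.08 0.51 0.16 1.23 0.   1.61]
[303.13797173 365.81833975]
```

View pics/above.png

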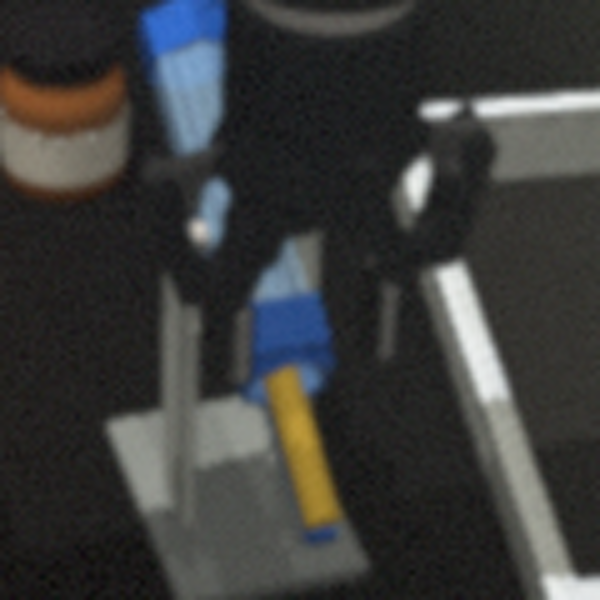

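The open fingertips are at about (338,167) and (368,161) in full-image pixels, straddling the line of the yellow handle, whose end is at (354,194). Visually they sit 2 px right of the projected TCP. I'll descend, then close in stages while watching the side force.

```bash
python3 nudge.py '[{"jaw":0.6,"tx":-0.003,"tz":0.025},{"jaw":0.6,"tz":0.02},{"jaw":0.6,"tz":0.015},{"jaw":0.6,"tz":0.005},{"jaw":0.6},{"jaw":0.6}]'; python3 nudge.py '[{"jaw":0.3},{"jaw":0.3},{"jaw":0.3}]' 20; python3 rel.py .6417 .1273 .0966
```

```text
clock: 7.05
tcp_pos: [0.6431, 0.1268, 0.1018]
tool_rot: [2.185, 2.256, 0.002]
ft_force: [0.2, -0.4, 0.1]
gripper_width: 0.6
gripper_force: 0.0
clock: 7.35
tcp_pos: [0.6425, 0.1266, 0.1007]
tool_rot: [2.185, 2.256, 0.001]
ft_force: [-0.2, 0.2, -0.4]
gripper_width: 0.301
gripper_force: 0.0
clock 7.35 tcp [0.6425 0.1266 0.1007] tool y yaw 0.032 delta tool [ 0.0008 -0.0008  0.0041] F [-0.2  0.2 -0.4] j [ 0.07  0.54  0.05  1.07 -0.    1.61]
```

```bash
python3 nudge.py '[{"jaw":0.24},{"jaw":0.24}]'; python3 - <<'E'
from h import *
s=ctrl.get_image("side")["img"]
cv2.imwrite("pics/grip.png",cv2.resize(s[120:220,300:400],None,fx=6,fy=6,interpolation=2))
E
```

```text
clock: 7.55
tcp_pos: [0.6424, 0.1265, 0.1003]
tool_rot: [2.186, 2.257, 0.0]
ft_force: [0.6, 0.6, -0.0]
gripper_width: 0.24
gripper_force: 0.0
```

View pics/grip.png

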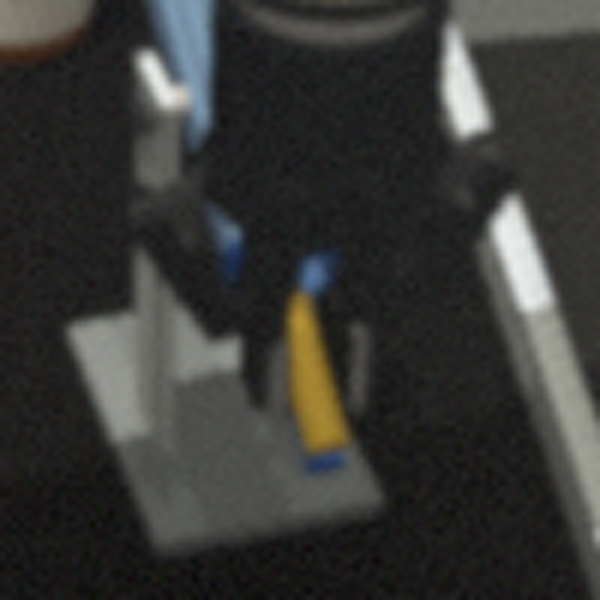

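The fingers straddle the handle, strips at about (346,180) and (360,180) with the handle centre at (352,182). The handle looks about 1-2 mm left of centre, so I shift slightly, lower and close.

```bash
python3 nudge.py '[{"jaw":0.24,"ty":-0.0015,"tz":0.004},{"jaw":0.24},{"jaw":0.19},{"jaw":0.19}]'; python3 nudge.py '[{"jaw":0.17},{"jaw":0},{"jaw":0},{"jaw":0}]' 30;python3 rel.py .6417 .1273 .0966
```

```text
clock: 8.0
tcp_pos: [0.642, 0.1264, 0.0965]
tool_rot: [2.185, 2.255, 0.002]
ft_force: [6.9, -0.6, -2.5]
gripper_width: 0.193
gripper_force: 3.4
clock: 8.4
tcp_pos: [0.6424, 0.1264, 0.0966]
tool_rot: [2.184, 2.255, 0.003]
ft_force: [9.2, -0.6, -2.8]
gripper_width: 0.17
gripper_force: 29.8
clock 8.4 tcp [0.6424 0.1264 0.0966] tool y yaw 0.0318 delta tool [ 0.0009 -0.0007 -0.    ] F [ 9.2 -0.6 -2.8] j [ 0.07  0.54  0.03  1.06 -0.    1.61]
```

Gripped at 30 N, with the force showing I'm about 1-2 mm too far toward -x. I'll relieve that, then raise 8.5 mm along the tube's z.

```bash
python3 nudge.py '[{"jaw":0,"ty":0.0015},{"jaw":0},{"jaw":0}]' 40; python3 nudge.py '[{"jaw":0,"tx":-0.0012,"tz":-0.0026},{"jaw":0,"tx":-0.0012,"tz":-0.0026},{"jaw":0,"tx":-0.0011,"tz":-0.0026},{"jaw":0},{"jaw":0}]'
```

```text
clock: 8.7
tcp_pos: [0.6427, 0.1265, 0.0964]
tool_rot: [2.185, 2.256, 0.001]
ft_force: [3.1, -1.1, 0.1]
gripper_width: 0.168
gripper_force: 39.9
clock: 9.2
tcp_pos: [0.6428, 0.123, 0.1043]
tool_rot: [2.185, 2.256, 0.001]
ft_force: [5.2, 0.1, 1.4]
gripper_width: 0.17
gripper_force: 39.9
```

```bash
python3 nudge.py '[{"jaw":0,"tx":-0.0091,"tz":0.0041},{"jaw":0,"tx":-0.0091,"tz":0.0041},{"jaw":0}]'; python3 nudge.py '[{"jaw":0,"tx":-0.0182,"ty":0.0003,"tz":0.0082},{"jaw":0,"tx":-0.0182,"ty":0.0003,"tz":0.0082},{"jaw":0}]';
```

```text
clock: 9.5
tcp_pos: [0.6429, 0.1056, 0.0959]
tool_rot: [-2.184, -2.256, -0.003]
ft_force: [3.2, 6.0, 2.6]
gripper_width: 0.166
gripper_force: 38.9
clock: 9.8
tcp_pos: [0.6437, 0.0665, 0.078]
tool_rot: [-2.186, -2.254, 0.004]
ft_force: [-0.3, -0.0, 0.1]
gripper_width: 0.003
gripper_force: 0.0
```

The grip was lost: the opening fell to 0.003. Looking before doing anything else.

```bash
python3 nudge.py '[{"jaw":0.3}]'>/dev/null; python3 - <<'E'
from h import *
s=ctrl.get_image("side")["img"];t=ctrl.get_image("top")["img"];cv2.imwrite("pics/s2.png",s);cv2.imwrite("pics/t2.png",t)
a=cv2.resize(s[110:230,300:380],None,fx=5,fy=5,interpolation=2); b=cv2.resize(t[160:280,190:270],None,fx=5,fy=5,interpolation=2)
cv2.imwrite("pics/lost.png",np.hstack([a,b]))
E
```

```text
(no output)
```

View pics/lost.png

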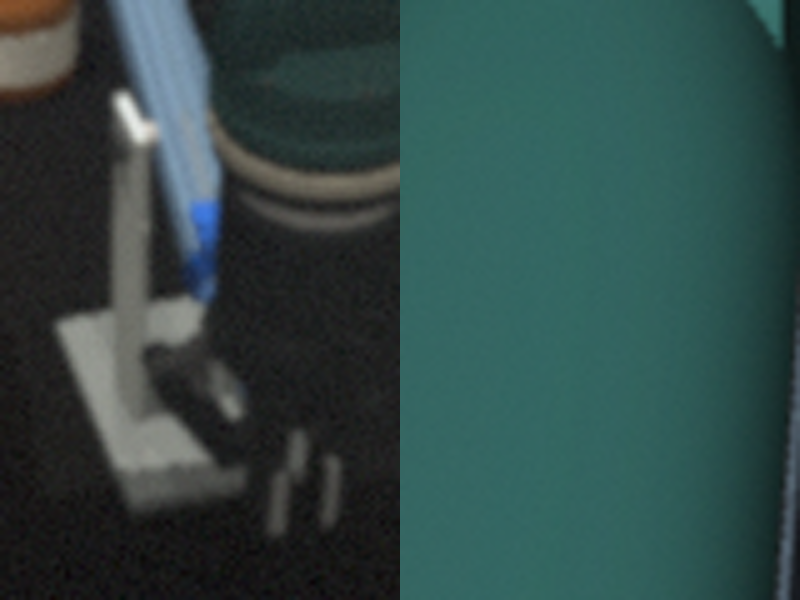

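The probe is not in the fingers and nothing shows on the bench, so it's probably still on the tongue, hidden behind the gripper. I'll back off and detect the yellow by code.

```bash
python3 nudge.py '[{"jaw":0.6,"tx":-0.04},{"jaw":0.6,"tx":-0.04,"tz":-0.01},{"jaw":0.6,"tx":-0.03,"tz":-0.04},{"jaw":0.6,"tx":-0.03,"tz":-0.04},{"jaw":0.6,"tx":-0.04,"tz":-0.02},{"jaw":0.6,"tx":-0.04},{"jaw":0.6}]'; cat > yel.py <<'E'
from h import *
for n in("side","top"):
    i0=ctrl.get_image(n)["img"];cv2.imwrite(f"pics/{n[0]}_last.png",i0);i=i0.astype(int)
    m=(i[...,2]>110)&(i[...,1]>80)&(i[...,0]<.55*i[...,1])&(i[...,1]>.6*i[...,2])
    k,l,s,c=cv2.connectedComponentsWithStats(m.astype(np.uint8))
    for q in range(1,k):
        if s[q,4]<40 or s[q,0]>560: continue
        ys,xs=np.where(l==q);p=np.c_[xs,ys].astype(np.float32);v=cv2.fitLine(p,2,0,.01,.01).ravel();d=(p-c[q])@v[:2]
        print(n,s[q],c[q].round(1),"ends",(c[q]+v[:2]*d.min()).round(1),(c[q]+v[:2]*d.max()).round(1))
E
python3 yel.py
```

```text
clock: 10.7
tcp_pos: [0.6521, -0.1554, 0.19]
tool_rot: [2.188, 2.252, -0.0]
ft_force: [0.1, 0.6, -0.6]
gripper_width: 0.6
gripper_force: 0.0
side [344 165  15  30 218] [350.6 180.1] ends [346. 165.] [354.7 193.8]
top [223 201  26   9 181] [235.6 205.1] ends [223.1 204.1] [248.2 206.2]
```

Yellow detection shows the probe safely back against the lip at the same place as before: side centroid (350.6,180.1), previously (350.3,180.5). I'll regrasp deeper, with more force, and check the raise before drawing.

```bash
python3 nudge.py '[{"jaw":0.6,"tx":0.045},{"jaw":0.6,"tx":0.045},{"jaw":0.6,"tx":0.045},{"jaw":0.6,"tx":0.045},{"jaw":0.6,"tx":0.045},{"jaw":0.6,"tx":0.045},{"jaw":0.6},{"jaw":0.6}]' >/dev/null; python3 rel.py .643 .1255 .0918
```

```text
clock 11.6 tcp [0.6424 0.1208 0.1894] tool y yaw 0.0356 delta tool [0.0047 0.0008 0.0976] F [ 0.1 -0.3 -0.6] j [0.06 0.5  0.22 1.29 0.   1.6 ]
```

```bash
python3 nudge.py '[{"jaw":0.6,"tx":0.0047,"ty":0.0008,"tz":0.03},{"jaw":0.6,"tz":0.03},{"jaw":0.6,"tz":0.025},{"jaw":0.6,"tz":0.013},{"jaw":0.3},{"jaw":0.3},{"jaw":0.3}]'; python3 rel.py .643 .1255 .0918
```

```text
clock: 12.3
tcp_pos: [0.6444, 0.123, 0.0926]
tool_rot: [2.185, 2.256, 0.002]
ft_force: [0.6, 0.4, -0.0]
gripper_width: 0.3
gripper_force: 0.0
clock 12.3 tcp [0.6444 0.123  0.0926] tool y yaw 0.0317 delta tool [ 0.0026 -0.0013  0.0008] F [ 0.6  0.4 -0. ] j [ 0.06  0.55  0.03  1.05 -0.    1.6 ]
```

```bash
python3 nudge.py '[{"jaw":0.3,"tx":0.0026,"ty":-0.0013,"tz":0.0008},{"jaw":0.2},{"jaw":0.2}]' 20; python3 nudge.py '[{"jaw":0},{"jaw":0},{"jaw":0}]'; python3 nudge.py '[{"jaw":0},{"jaw":0},{"jaw":0}]' 80; python3 yel.py
```

```text
clock: 12.6
tcp_pos: [0.6426, 0.1259, 0.091]
tool_rot: [2.185, 2.257, 0.001]
ft_force: [0.6, 0.8, 0.2]
gripper_width: 0.197
gripper_force: 0.2
clock: 12.9
tcp_pos: [0.6429, 0.1259, 0.091]
tool_rot: [2.185, 2.256, 0.001]
ft_force: [2.7, 2.4, 3.1]
gripper_width: 0.176
gripper_force: 20.5
clock: 13.2
tcp_pos: [0.643, 0.1259, 0.091]
tool_rot: [2.185, 2.256, 0.002]
ft_force: [4.3, 2.7, 3.9]
gripper_width: 0.155
gripper_force: 78.1
side [350 173   7  22 103] [352.2 185.3] ends [350.6 173.1] [353.4 193.9]
top [242 203   7   7  40] [245. 206.] ends [242.1 203.8] [247.7 208.1]
```

```bash
python3 nudge.py '[{"jaw":0,"tx":-0.0012,"ty":0.0007,"tz":-0.0026},{"jaw":0,"tx":-0.0012,"tz":-0.0026},{"jaw":0,"tx":-0.0012,"tz":-0.0026},{"jaw":0},{"jaw":0}]'; python3 yel.py; python3 - <<'E'
from h import *
t=np.array([.6384,.2261,.159,-1.5371]);
for n in("side","top"): print(n,(proj(n,world(t,[.137,0,.0065],.424))-proj(n,world(t,[.137,0,-.002],.424))).round(1))
E
```

```text
clock: 13.8
tcp_pos: [0.6431, 0.1219, 0.0983]
tool_rot: [2.186, 2.256, -0.001]
ft_force: [3.5, -0.5, 0.8]
gripper_width: 0.153
gripper_force: 81.3
side [351 172   6  23  94] [352.8 184.7] ends [351.6 171.9] [353.7 193.8]
side [[ 0.7 -1.7]]
top [[ 1.1 -1. ]]
```

```bash
python3 - <<'E'
import cv2,numpy as np
for f in("s1","s_last"):
    i=cv2.imread(f"pics/{f}.png")
    for r in range(188,203): print(f,r,[tuple(int(v) for v in i[r,c]) for c in(351,353,355)])
E
```

```text
s1 188 [(84, 227, 233), (87, 232, 233), (72, 193, 220)]
s1 189 [(82, 224, 232), (85, 232, 232), (73, 202, 223)]
s1 190 [(77, 216, 228), (84, 232, 233), (75, 210, 227)]
s1 191 [(77, 209, 225), (85, 233, 232), (82, 220, 231)]
s1 192 [(76, 200, 223), (85, 230, 231), (76, 215, 223)]
s1 193 [(75, 183, 211), (76, 211, 218), (63, 175, 187)]
s1 194 [(68, 151, 176), (65, 157, 170), (66, 117, 131)]
s1 195 [(85, 111, 123), (78, 98, 104), (95, 82, 81)]
s1 196 [(111, 81, 74), (101, 72, 58), (111, 69, 52)]
s1 197 [(120, 79, 60), (101, 65, 46), (100, 62, 45)]
s1 198 [(99, 74, 63), (82, 60, 50), (78, 65, 57)]
s1 199 [(84, 77, 71), (72, 68, 62), (78, 79, 74)]
s1 200 [(78, 80, 75), (78, 80, 77), (77, 79, 78)]
s1 201 [(78, 83, 79), (78, 81, 81), (76, 82, 79)]
s1 202 [(77, 81, 81), (78, 83, 79), (80, 82, 80)]
s_last 188 [(43, 107, 131), (49, 132, 163), (40, 110, 139)]
s_last 189 [(44, 107, 131), (52, 132, 165), (47, 122, 147)]
s_last 190 [(42, 110, 134), (47, 132, 162), (48, 124, 152)]
s_last 191 [(48, 116, 140), (49, 130, 161), (45, 123, 152)]
s_last 192 [(43, 112, 137), (48, 130, 160), (46, 124, 153)]
s_last 193 [(47, 110, 133), (43, 116, 145), (44, 110, 135)]
s_last 194 [(45, 94, 115), (55, 99, 120), (57, 86, 99)]
s_last 195 [(60, 79, 88), (85, 78, 82), (90, 72, 69)]
s_last 196 [(75, 66, 63), (101, 64, 51), (93, 57, 39)]
s_last 197 [(82, 62, 55), (90, 56, 40), (84, 55, 43)]
s_last 198 [(78, 69, 63), (80, 66, 58), (81, 74, 69)]
s_last 199 [(81, 81, 78), (85, 83, 80), (87, 91, 89)]
s_last 200 [(89, 93, 89), (87, 92, 88), (87, 93, 92)]
s_last 201 [(86, 88, 86), (86, 91, 88), (89, 95, 92)]
s_last 202 [(87, 93, 90), (89, 94, 92), (89, 92, 92)]
```

```bash
python3 nudge.py '[{"jaw":0,"tx":-0.0023,"tz":0.001},{"jaw":0,"tx":-0.0023,"tz":0.001},{"jaw":0}]'; python3 yel.py;  python3 - <<'E'
import cv2,numpy as np
i=cv2.imread(f"pics/s_last.png")
for r in range(188,203): print(r,[tuple(int(v) for v in i[r,c]) for c in(351,353,355)])
c=cv2.resize(i[150:215,325:385],None,fx=9,fy=9,interpolation=2);cv2.imwrite("pics/draw.png",c)
E
```

```text
clock: 14.2
tcp_pos: [0.6435, 0.1198, 0.0973]
tool_rot: [-2.182, -2.256, -0.007]
ft_force: [-0.2, 15.3, 8.7]
gripper_width: 0.155
gripper_force: 80.7
side [351 173   6  22  85] [352.9 185.8] ends [351.9 173. ] [353.6 194. ]
188 [(47, 96, 117), (46, 129, 161), (41, 110, 138)]
189 [(45, 94, 114), (45, 129, 162), (43, 119, 145)]
190 [(45, 95, 111), (48, 131, 164), (47, 122, 150)]
191 [(43, 93, 113), (49, 130, 161), (41, 121, 149)]
192 [(40, 95, 119), (48, 130, 160), (49, 126, 156)]
193 [(44, 104, 127), (45, 126, 154), (47, 120, 144)]
194 [(49, 101, 123), (53, 111, 133), (56, 99, 119)]
195 [(56, 85, 97), (68, 82, 91), (88, 75, 79)]
196 [(70, 64, 66), (90, 66, 55), (102, 63, 48)]
197 [(80, 59, 49), (87, 54, 33), (92, 58, 43)]
198 [(80, 69, 59), (81, 63, 53), (82, 71, 63)]
199 [(81, 79, 75), (81, 80, 75), (83, 85, 81)]
200 [(86, 90, 88), (86, 90, 88), (88, 94, 91)]
201 [(87, 91, 89), (86, 91, 89), (85, 91, 90)]
202 [(87, 92, 89), (86, 94, 88), (89, 94, 93)]
```

View pics/draw.png

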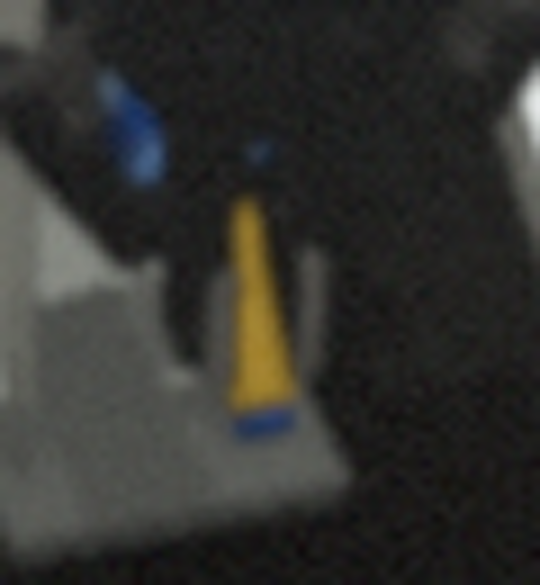

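The crop shows the lip still fully in front of the handle end, at about (354,197) in the image. The probe has not risen clear, and the 15 N pull confirms it's blocked. I'll undo the draw and raise a little more, watching force and image.

```bash
cat > prof.py <<'E'
from h import *
i=np.mean([ctrl.get_image("side")["img"].astype(float) for _ in range(3)],0)
np.save("pics/prof.npy",i)
y=i[...,1]-i[...,0]
for r in range(186,199): print(r,y[r,349:361].round().astype(int).tolist(), (i[r,349:361,0]-i[r,349:361,2]).round().astype(int).tolist())
E
python3 nudge.py '[{"jaw":0,"tx":0.0046,"tz":-0.002},{"jaw":0}]'; python3 prof.py; python3 nudge.py '[{"jaw":0,"tx":-0.0008,"tz":-0.0018},{"jaw":0,"tx":-0.0008,"tz":-0.0018},{"jaw":0},{"jaw":0}]'; python3 prof.py
```

```text
clock: 14.5
tcp_pos: [0.6431, 0.1224, 0.0985]
tool_rot: [2.185, 2.257, -0.001]
ft_force: [1.7, 0.2, 0.2]
gripper_width: 0.154
gripper_force: 81.3
186 [6, 25, 59, 80, 82, 76, 58, 26, 6, 3, 3, 2] [-9, -37, -82, -108, -112, -104, -81, -38, -8, -4, -3, -4]
187 [7, 27, 63, 80, 82, 77, 63, 31, 7, 3, 1, 2] [-10, -41, -87, -111, -112, -106, -87, -44, -10, -3, -1, -1]
188 [7, 31, 64, 80, 83, 78, 66, 38, 11, 3, 6, 1] [-11, -43, -88, -110, -114, -107, -90, -53, -15, -4, -5, 0]
189 [8, 29, 63, 79, 83, 79, 70, 46, 15, 4, 3, 1] [-12, -41, -87, -110, -113, -110, -96, -64, -22, -5, -4, -1]
190 [7, 32, 65, 80, 84, 82, 72, 55, 24, 5, 4, 4] [-13, -46, -91, -110, -115, -112, -101, -75, -34, -7, -4, -4]
191 [12, 41, 68, 80, 82, 80, 74, 57, 30, 9, 2, 0] [-18, -58, -94, -110, -113, -111, -102, -79, -42, -12, -3, -4]
192 [16, 44, 69, 76, 77, 75, 67, 54, 30, 10, 4, 1] [-20, -60, -94, -105, -105, -102, -91, -75, -42, -14, -3, -3]
193 [15, 38, 60, 63, 59, 54, 45, 33, 20, 8, 3, 2] [-17, -51, -81, -85, -82, -74, -64, -47, -28, -9, -3, -3]
194 [12, 24, 32, 32, 21, 13, 3, -6, -2, 3, 3, 2] [-13, -33, -49, -47, -33,
[... 1264 characters left out ...]
 68, 63, 58, 49, 32, 14, 3, 2] [-7, -41, -79, -93, -94, -87, -81, -67, -45, -19, -6, -2]
193 [2, 13, 37, 44, 39, 29, 20, 14, 9, 8, 4, 1] [0, -20, -53, -63, -56, -44, -31, -19, -13, -8, -3, 0]
194 [-4, -7, 1, 3, -4, -16, -21, -18, -9, 2, 3, 2] [6, 9, -4, -5, 3, 19, 29, 26, 14, 0, -1, -1]
195 [-3, -15, -27, -29, -36, -44, -45, -36, -17, -1, 3, 4] [7, 23, 39, 44, 53, 63, 67, 54, 26, 3, -1, -2]
196 [-1, -16, -33, -41, -48, -49, -47, -37, -18, -1, 3, 2] [3, 22, 48, 62, 72, 77, 74, 55, 27, 4, -2, -2]
197 [1, -8, -24, -34, -38, -38, -34, -23, -9, 1, 5, 4] [1, 14, 37, 52, 58, 55, 51, 33, 15, 2, -3, -2]
198 [3, -3, -13, -18, -17, -15, -11, -6, 0, 5, 5, 4] [-1, 7, 22, 27, 28, 23, 19, 9, 3, -1, -3, -3]
```

```bash
python3 - <<'E'
from h import *
i=cv2.imread("pics/s1.png").astype(float);y=i[...,1]-i[...,0]
for r in range(186,199): print(r,y[r,349:361].round().astype(int).tolist(), (i[r,349:361,0]-i[r,349:361,2]).round().astype(int).tolist())
E
```

```text
186 [107, 141, 147, 147, 145, 135, 103, 52, 14, -1, -1, 1] [-134, -150, -147, -146, -149, -152, -132, -72, -22, 0, -2, 2]
187 [95, 136, 144, 147, 146, 140, 114, 70, 25, 3, 2, -1] [-124, -153, -147, -147, -149, -151, -141, -93, -36, -3, -2, 1]
188 [81, 128, 143, 148, 145, 144, 121, 86, 37, 7, 3, 4] [-105, -150, -149, -148, -146, -151, -148, -114, -52, -9, -3, -3]
189 [64, 117, 142, 146, 147, 144, 129, 95, 47, 9, 7, 0] [-86, -145, -150, -148, -147, -150, -150, -125, -66, -14, -2, 0]
190 [36, 103, 139, 145, 148, 146, 135, 105, 58, 17, 1, 0] [-55, -129, -151, -148, -149, -150, -152, -133, -77, -23, -2, 1]
191 [23, 87, 132, 144, 148, 146, 138, 114, 71, 29, 8, 0] [-33, -112, -148, -150, -147, -148, -149, -141, -95, -39, -5, -4]
192 [13, 70, 124, 143, 145, 143, 139, 116, 83, 39, 10, 0] [-19, -94, -147, -150, -146, -146, -147, -141, -110, -53, -12, -1]
193 [7, 48, 108, 134, 135, 124, 112, 94, 64, 33, 9, 2] [-6, -68, -136, -146, -142, -132, -124, -115, -85, -45, -10, -2]
194 [-1, 28, 83, 102, 92, 73, 51, 37, 24, 13, 5, 2] [0, -41, -108, -121, -105, -83, -65, -50, -32, -16, -7, -1]
195 [-4, 4, 26, 32, 20, 2, -13, -14, -6, 5, 4, 4] [6, -8, -38, -41, -26, -5, 14, 17, 10, -2, -3, -1]
196 [-3, -18, -30, -30, -29, -37, -42, -33, -15, 1, 5, 3] [5, 25, 37, 42, 43, 53, 59, 48, 25, 4, -1, -3]
197 [1, -19, -41, -46, -36, -37, -38, -28, -9, 2, 7, 2] [4, 28, 60, 69, 55, 54, 55, 41, 16, -1, -2, -2]
198 [4, -9, -25, -26, -22, -15, -13, -10, -2, 5, 7, 8] [0, 15, 36, 38, 32, 27, 21, 14, 4, -3, -3, -3]
```

The image shows the free end now risen about 7 mm, where it was only about 4 mm before. The earlier raise was too small at the tip. I'll raise 1.5 mm more, then draw gently.

```bash
python3 nudge.py '[{"jaw":0,"tx":-0.0006,"tz":-0.0014},{"jaw":0},{"jaw":0,"tx":-0.0023,"tz":0.001},{"jaw":0,"tx":-0.0023,"tz":0.001},{"jaw":0}]'; python3 prof.py
```

```text
clock: 15.7
tcp_pos: [0.6433, 0.115, 0.1012]
tool_rot: [-2.186, -2.256, 0.001]
ft_force: [-1.3, 0.7, -2.7]
gripper_width: 0.151
gripper_force: 80.6
186 [4, 6, 21, 56, 78, 82, 72, 55, 20, 3, 3, 3] [-5, -7, -32, -78, -107, -112, -99, -74, -29, -4, -3, -3]
187 [4, 6, 23, 58, 79, 81, 77, 58, 27, 5, 2, 3] [-5, -8, -33, -79, -109, -111, -106, -80, -38, -8, -4, -3]
188 [4, 7, 25, 58, 81, 82, 78, 63, 32, 6, 2, 3] [-4, -9, -38, -82, -110, -112, -106, -87, -46, -9, -4, -4]
189 [4, 7, 29, 63, 79, 83, 80, 66, 38, 9, 4, 3] [-4, -10, -43, -87, -109, -114, -110, -90, -56, -15, -5, -4]
190 [4, 7, 27, 64, 81, 82, 81, 70, 48, 15, 4, 2] [-4, -10, -42, -87, -110, -114, -110, -97, -67, -22, -6, -4]
191 [4, 7, 32, 63, 80, 84, 81, 72, 56, 24, 6, 3] [-5, -11, -46, -87, -110, -115, -111, -101, -78, -34, -9, -3]
192 [3, 10, 37, 67, 80, 82, 82, 74, 61, 35, 12, 0] [-4, -14, -53, -91, -109, -113, -112, -104, -84, -47, -15, -2]
193 [1, 10, 40, 68, 77, 79, 78, 73, 60, 36, 13, 5] [0, -13, -57, -94, -106, -109, -107, -99, -83, -52, -18, -3]
194 [-1, 5, 35, 61, 68, 66, 62, 54, 43, 26, 11, 3] [4, -5, -49, -84, -93, -90, -85, -74, -61, -37, -14, -3]
195 [-1, -1, 19, 38, 39, 31, 25, 18, 15, 9, 7, 2] [4, 3, -27, -56, -56, -46, -38, -27, -21, -13, -5, -3]
196 [0, -5, -5, 2, -2, -11, -13, -12, -4, 4, 4, 4] [2, 9, 7, -5, -2, 10, 17, 16, 8, -2, -3, -2]
197 [1, -7, -18, -20, -23, -27, -25, -17, -6, 2, 4, 3] [1, 12, 27, 28, 33, 37, 35, 26, 12, 1, -2, -2]
198 [3, -2, -12, -16, -15, -14, -11, -5, -1, 4, 5, 5] [0, 7, 20, 26, 25, 21, 18, 11, 5, -3, -3, -4]
```

The pull is free now: force is about 1 N and the end moved 2 px over the lip. I continue drawing along the tube axis.

```bash
python3 nudge.py '[{"jaw":0,"tx":-0.005,"tz":0.0022},{"jaw":0,"tx":-0.005,"tz":0.0022},{"jaw":0,"tx":-0.005,"tz":0.0022},{"jaw":0,"tx":-0.005,"tz":0.0022},{"jaw":0,"tx":-0.005,"tz":0.0022},{"jaw":0,"tx":-0.005,"tz":0.0022},{"jaw":0}]'; python3 yel.py; python3 nudge.py '[{"jaw":0,"tx":-0.006,"tz":0.0027},{"jaw":0,"tx":-0.006,"tz":0.0027},{"jaw":0,"tx":-0.006,"tz":0.0027},{"jaw":0,"tx":-0.006,"tz":0.0027},{"jaw":0,"tx":-0.006,"tz":0.0027},{"jaw":0,"tx":-0.006,"tz":0.0027},{"jaw":0}]'
```

```text
clock: 16.55
tcp_pos: [0.6445, 0.0846, 0.0881]
tool_rot: [2.186, 2.256, -0.0]
ft_force: [-0.1, 0.9, -1.5]
gripper_width: 0.148
gripper_force: 80.9
side [356 188   6  22  89] [357.8 200.5] ends [356.6 188. ] [358.6 209. ]
clock: 17.35
tcp_pos: [0.6455, 0.0485, 0.0716]
tool_rot: [-2.186, -2.256, 0.001]
ft_force: [0.2, -0.5, -1.3]
gripper_width: 0.148
gripper_force: 81.0
```

```bash
python3 nudge.py '[{"jaw":0,"tx":-0.008,"tz":0.0036},{"jaw":0,"tx":-0.008,"tz":0.0036},{"jaw":0,"tx":-0.008,"tz":0.0036},{"jaw":0,"tx":-0.008,"tz":0.0036},{"jaw":0}]'; python3 yel.py
```

```text
clock: 17.85
tcp_pos: [0.6464, 0.0163, 0.057]
tool_rot: [-2.187, -2.255, 0.001]
ft_force: [-0.4, -0.2, -1.4]
gripper_width: 0.148
gripper_force: 81.3
side [365 224   6  20  78] [367.1 235.9] ends [366.4 224. ] [367.6 243.1]
```

```bash
python3 nudge.py '[{"jaw":0,"tx":-0.01,"tz":0.0045},{"jaw":0,"tx":-0.01,"tz":0.0045},{"jaw":0,"tx":-0.01,"tz":0.0045},{"jaw":0,"tx":-0.008,"tz":-0.01},{"jaw":0,"tx":-0.005,"tz":-0.02},{"jaw":0,"tz":-0.03},{"jaw":0,"tz":-0.03},{"jaw":0,"tz":-0.02},{"jaw":0}]'; python3 yel.py; python3 rel.py .527 -.332 .15
```

```text
clock: 18.85
tcp_pos: [0.6494, -0.0263, 0.1579]
tool_rot: [2.183, 2.253, 0.005]
ft_force: [0.4, -0.1, -0.8]
gripper_width: 0.147
gripper_force: 81.3
side [376 202   8  23 101] [378.9 215.5] ends [378.1 202. ] [379.4 223.9]
clock 18.95 tcp [ 0.6481 -0.026   0.1544] tool y yaw 0.0317 delta tool [-0.302  -0.1307  0.0044] F [ 0.1 -0.1 -0.9] j [-0.17  0.5   0.13  1.19 -0.    1.37]
```

```bash
python3 nudge.py '[{"jaw":0,"tx":-0.025,"ty":-0.011},{"jaw":0,"tx":-0.03,"ty":-0.013},{"jaw":0,"tx":-0.03,"ty":-0.013},{"jaw":0,"tx":-0.03,"ty":-0.013},{"jaw":0,"tx":-0.03,"ty":-0.013},{"jaw":0,"tx":-0.03,"ty":-0.013},{"jaw":0,"tx":-0.03,"ty":-0.013},{"jaw":0,"tx":-0.03,"ty":-0.013},{"jaw":0,"tx":-0.03,"ty":-0.013},{"jaw":0,"tx":-0.02,"ty":-0.01},{"jaw":0,"tx":-0.01},{"jaw":0}]'; python3 rel.py .527 -.332 .06; python3 yel.py
```

```text
clock: 20.15
tcp_pos: [0.5322, -0.3252, 0.1532]
tool_rot: [-2.186, -2.254, 0.0]
ft_force: [0.5, 0.7, -1.9]
gripper_width: 0.15
gripper_force: 81.3
clock 20.15 tcp [ 0.5322 -0.3252  0.1532] tool y yaw 0.0305 delta tool [-0.0067 -0.0053  0.0932] F [ 0.5  0.7 -1.9] j [-0.68  0.46  0.05  1.16  0.    0.86]
side [357 366   8  21 108] [360.4 377.3] ends [360. 366.] [360.7 385.9]
top [424 247   8   8  49] [427.8 250.6] ends [427.6 246.9] [427.9 254.1]
top [432 248  10   8  47] [435.7 251. ] ends [432.  253.9] [439.9 247.6]
```

```bash
python3 nudge.py '[{"jaw":0,"ty":-0.003,"tz":0.03},{"jaw":0,"tz":0.025},{"jaw":0,"tz":0.02},{"jaw":0}]' 40; python3 - <<'E'
from h import *
p,e=tri((360.7,386),(441.5,251.5));print("free end",p,e)
E
python3 yel.py
```

```text
clock: 20.65
tcp_pos: [0.5287, -0.3223, 0.0768]
tool_rot: [-2.181, -2.255, 0.0]
ft_force: [-0.4, 0.4, -1.0]
gripper_width: 0.151
gripper_force: 81.2
free end [ 0.54336877 -0.31400004  0.10156028] 1.584311682545831
side [351 388   9  21  98] [354.8 400.7] ends [354.8 408. ] [354.8 388. ]
```

```bash
python3 nudge.py '[{"jaw":0,"tz":0.02},{"jaw":0,"tz":0.02},{"jaw":0,"tz":0.008},{"jaw":0},{"jaw":0}]' 30; python3 nudge.py '[{"jaw":0,"tz":0.003},{"jaw":0,"tz":0.003},{"jaw":0},{"jaw":0}]'; python3 nudge.py '[{"jaw":0,"tz":0.003},{"jaw":0},{"jaw":0}]'; python3 yel.py
```

```text
clock: 21.25
tcp_pos: [0.5301, -0.3247, 0.0324]
tool_rot: [2.184, 2.256, 0.0]
ft_force: [-0.3, 0.3, 0.6]
gripper_width: 0.148
gripper_force: 81.3
clock: 21.65
tcp_pos: [0.5295, -0.3245, 0.0252]
tool_rot: [-2.186, -2.257, 0.0]
ft_force: [-0.2, -0.3, -1.8]
gripper_width: 0.152
gripper_force: 81.3
clock: 21.95
tcp_pos: [0.5295, -0.3244, 0.0221]
tool_rot: [-2.186, -2.257, 0.0]
ft_force: [0.3, -0.7, -1.6]
gripper_width: 0.154
gripper_force: 81.3
side [350 406   8  20  84] [353.7 417.5] ends [353.6 406. ] [353.8 425. ]
top [411 260  13   7  55] [416.2 263. ] ends [411.  263.3] [423.1 262.5]
```

```bash
python3 nudge.py '[{"jaw":0,"tz":0.003},{"jaw":0},{"jaw":0}]'; python3 nudge.py '[{"jaw":0,"tz":0.003},{"jaw":0},{"jaw":0}]';python3 nudge.py '[{"jaw":0,"tz":0.002},{"jaw":0},{"jaw":0}]'
```

```text
clock: 22.35
tcp_pos: [0.5295, -0.3244, 0.0191]
tool_rot: [-2.185, -2.257, 0.0]
ft_force: [0.4, -0.3, 0.1]
gripper_width: 0.148
gripper_force: 81.3
clock: 22.65
tcp_pos: [0.5295, -0.3245, 0.0161]
tool_rot: [-2.185, -2.257, 0.0]
ft_force: [0.1, 0.1, -0.5]
gripper_width: 0.153
gripper_force: 81.3
clock: 22.95
tcp_pos: [0.5295, -0.3245, 0.0141]
tool_rot: [-2.186, -2.257, 0.0]
ft_force: [-0.1, 0.2, -1.2]
gripper_width: 0.149
gripper_force: 81.3
```

```bash
python3 nudge.py '[{"jaw":0,"tz":0.002},{"jaw":0},{"jaw":0}]'; python3 nudge.py '[{"jaw":0,"tz":0.002},{"jaw":0},{"jaw":0}]';python3 nudge.py '[{"jaw":0,"tz":0.002},{"jaw":0},{"jaw":0}]'; python3 yel.py
```

```text
clock: 23.25
tcp_pos: [0.5297, -0.3246, 0.0126]
tool_rot: [2.185, 2.256, 0.0]
ft_force: [-1.7, 1.4, 6.6]
gripper_width: 0.145
gripper_force: 82.1
clock: 23.55
tcp_pos: [0.5299, -0.3246, 0.0118]
tool_rot: [2.184, 2.256, 0.0]
ft_force: [-5.0, 5.6, 22.6]
gripper_width: 0.147
gripper_force: 84.0
clock: 23.85
tcp_pos: [0.5295, -0.3245, 0.0104]
tool_rot: [2.184, 2.256, -0.0]
ft_force: [-10.7, 8.7, 36.9]
gripper_width: 0.15
gripper_force: 86.3
side [350 410   8  18  72] [353.5 420.3] ends [353.5 410. ] [353.5 427. ]
top [410 261  13   7  56] [414.9 263.7] ends [409.9 264.1] [422.1 263.2]
```

Contact with the tray floor came at TCP z of about 0.013, as predicted. I'll back off the push, loosen the grip slightly and press the handle flat.

```bash
python3 nudge.py '[{"jaw":0,"tz":-0.004},{"jaw":0},{"jaw":0.17},{"jaw":0.17}]' 20; python3 nudge.py '[{"jaw":0.17,"tz":0.002},{"jaw":0.17}]'; python3 nudge.py '[{"jaw":0.17,"tz":0.002},{"jaw":0.17}]';python3 yel.py
```

```text
clock: 24.35
tcp_pos: [0.5296, -0.3246, 0.012]
tool_rot: [2.186, 2.257, 0.0]
ft_force: [0.5, 0.1, 1.9]
gripper_width: 0.17
gripper_force: 31.3
clock: 24.55
tcp_pos: [0.5298, -0.3246, 0.0106]
tool_rot: [2.185, 2.256, 0.0]
ft_force: [-0.3, 1.1, 10.3]
gripper_width: 0.174
gripper_force: 32.4
clock: 24.75
tcp_pos: [0.5299, -0.3246, 0.0088]
tool_rot: [2.185, 2.256, 0.001]
ft_force: [-1.4, 3.5, 14.8]
gripper_width: 0.173
gripper_force: 33.6
side [350 410   8  17  78] [353.7 419.8] ends [353.4 410. ] [353.9 426.1]
top [409 261  13   7  60] [414.2 263.9] ends [408.9 264.2] [421.1 263.5]
```

```bash
python3 nudge.py '[{"jaw":0.178,"tz":0.0005},{"jaw":0.178}]'; python3 nudge.py '[{"jaw":0.182,"tz":0.0005},{"jaw":0.182}]'; python3 nudge.py '[{"jaw":0.186},{"jaw":0.186}]';python3 yel.py
```

```text
clock: 25.05
tcp_pos: [0.5298, -0.3244, 0.008]
tool_rot: [2.185, 2.256, 0.001]
ft_force: [-0.7, 2.3, 10.3]
gripper_width: 0.177
gripper_force: 16.7
clock: 25.25
tcp_pos: [0.5297, -0.3243, 0.0072]
tool_rot: [-2.185, -2.257, -0.001]
ft_force: [1.2, 2.4, 4.6]
gripper_width: 0.184
gripper_force: 8.5
clock: 25.45
tcp_pos: [0.5293, -0.3244, 0.0069]
tool_rot: [-2.185, -2.256, 0.0]
ft_force: [0.4, 0.7, -0.1]
gripper_width: 0.185
gripper_force: 1.4
side [351 412   7  15  64] [353.2 419.7] ends [352.5 412.1] [353.8 425.8]
top [407 264  14   7  68] [412.5 266.5] ends [407.4 267.9] [420.1 264.5]
```

```bash
python3 nudge.py '[{"jaw":0.195},{"jaw":0.21},{"jaw":0.25},{"jaw":0.4},{"jaw":0.5},{"jaw":0.5}]' >/dev/null; python3 nudge.py '[{"jaw":0.5,"tz":-0.02},{"jaw":0.5,"tz":-0.04},{"jaw":0.5,"tz":-0.04},{"jaw":0.5,"tz":-0.04},{"jaw":0.5,"tx":0.04,"ty":-0.02,"tz":-0.03},{"jaw":0.5,"tx":0.045,"ty":-0.02},{"jaw":0.5,"tx":0.045,"ty":-0.02},{"jaw":0.5,"tx":0.045,"ty":-0.02},{"jaw":0.5,"tx":0.045},{"jaw":0.5}]'; python3 yel.py; python3 - <<'E'
from h import *
for n in("side","top"):
    i=cv2.imread(f"pics/{n[0]}_last.png").astype(int);print(n,[(y,x) for y,x in[]])
E
```

```text
clock: 27.15
tcp_pos: [0.4427, -0.1059, 0.1755]
tool_rot: [-2.181, -2.26, -0.001]
ft_force: [-0.3, -0.1, 0.2]
gripper_width: 0.496
gripper_force: 0.0
side [338 380  20  47 332] [347.2 402.9] ends [340.3 379.9] [354.  425.4]
side []
top []
```

```bash
python3 nudge.py '[{"jaw":0.5,"tx":0.045,"tz":-0.03},{"jaw":0.5,"tx":0.045,"tz":-0.03},{"jaw":0.5,"tx":0.045},{"jaw":0.5,"tx":0.045},{"jaw":0.5}]'>/dev/null; python3 yel.py; python3 - <<'E'
from h import *
a=onz("side",(340.3,379.9),.016);b=onz("side",(354,425.4),.016);print(a,b,np.linalg.norm(a-b))
E
```

```text
side [338 380  20  47 331] [347.3 403. ] ends [340.2 379.9] [354.2 425.6]
top [408 264  36   7 222] [424.9 266.6] ends [408.  266.9] [443.  266.4]
[ 0.5271175  -0.25481822  0.016     ] [ 0.52926378 -0.33755634  0.016     ] 0.0827659591995603
```

```bash
python3 - <<'E'
from h import *
print(tri((340.3,379.9),(408,266.8)),tri((354.1,425.5),(443,266.5)))
E
```

```text
(array([ 0.52591001, -0.25737685,  0.02107094]), np.float64(0.32864455754463506)) (array([ 0.52838307, -0.33885035,  0.01867868]), np.float64(0.5049087984090761))
```

Both ends of the handle measure z of about 0.02, so the probe lies flat inside the tray. The gripper is clear of everything, so I hand in.

```bash
python3 -c "
from rig import ctrl
print(ctrl.close_job())"
```

```text
the job is handed in; nothing more can be done
None
```

I tipped the blue tube, drew the yellow-handled probe out by its exposed handle end, laid it flat in the empty blue tray and handed the job in at about 28 s. The first draw slipped off with the probe staying against the lip, so I regrasped. The arm never went near the red tube, but I didn't re-check it in a final picture.

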